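# Open the press-and-turn cell canister and weigh the cell

## Task

Open the canister: press its spring-loaded cap down and, keeping it pressed, turn it counter-clockwise until it comes free, then stand the cap upright in the shallow tray. After that take the battery cell out of the canister and stand it upright on the round pan of the bench scale. Set both down rather than dropping them, and leave the screwdriver and the wrench where they lie.

Things in the scene. Friction and masses are not known exactly. Their poses are not given: they have to be found in the camera images.
- canister: Aluminium canister bolted down on a dark steel base plate 120 x 100 x 8 mm. Origin: centre of the plate's underside, on the table; z up along its axis. Body 66 mm diameter up to 52 mm above the table, then a narrower neck, hidden under the cap at the start. Always upright; place and yaw vary.
- neck_rim (a point): Centre of the canister neck's mouth, 78 mm above the table. Neck 42 mm diameter, 54 mm over its three bayonet hooks, each ending in a tooth 5 mm deep: cap lugs sit behind the teeth, so the cap turns only while held more than 5 mm down. Pressed, it turns counter-clockwise seen from above (never clockwise): free after 0.68 rad, stops at 1.4 rad, so about 1.05 rad is best.
- cap_center (a point): Dark steel safety cap, 400 g: round cup 64 mm outer diameter, 49 mm high, open below, with a grip bar across its flat top (56 mm along cap x, 16 mm thick along y, 32 mm high). Whole height 81 mm. Point on the axis half-way up, 40.5 mm above the lower edge; z up. Starts locked on the canister, lower edge 60 mm above the table, bar along canister x.
- cap_top (a point): Centre of the cap's flat top, at the foot of the grip bar, 49 mm above the cap's lower edge; 109 mm above the table when locked. Pressing: against a spring, the hand's push is about 7 N at first and 12 N when 7 mm down; it meets the canister's body at 8 mm. Turned free and eased up it rises 8 mm above its locked height, loose, and lifts straight off (60 mm up clears the cell).
- spring_plate_body (a joint): Spring-loaded plate inside the canister on which the cell stands (m, positive is pressed down): 0 when the cap is locked on, more than 0.005 when the cap is pressed far enough to turn, 0.008 with the cap fully down, -0.008 when the cap is off.
- cell_center (a point): Grey battery cell, a plain upright cylinder of 32 mm diameter and 70 mm length, 145 g, standing in the canister's neck (loose, 1.5 mm play all round) under the cap. The point lies on its axis half-way up, 35 mm from either end; z along the axis. Once the cap is off, its top stands 110 mm above the table, 32 mm clear of the neck's rim (78 mm), and it can be pulled straight up (about 75 mm to clear the rim).
- tray: Shallow open steel tray fixed to the table, 180 (its x) x 150 (its y) x 24 mm high, walls and floor 4 mm (inner floor 4 mm above the table). Origin: centre of its underside. Place and yaw vary.
- pan (a point): Top centre of the round steel pan (diameter 110 mm) of the fixed grey bench scale (190 x 150 mm, 32 mm high at its body; pan's top 40 mm above the table, the highest part). Place and yaw vary. The cell must stand wholly on the pan.
- screwdriver: Bystander: screwdriver with a black handle, about 170 mm, lying between the task's things. Origin: under its middle.
- wrench: Bystander: steel wrench, about 160 mm, lying between the task's things. Origin: under its middle.
Not all that is in view belongs to the job. What is shaped like the part that bears pan but pink is not meant. Leave any green look-alike of the part that bears cap_center alone.

How it is judged:
On the way, in this order (a step that is already met when the one before it is completed fails the run):
1. the cap is pressed down and turned past its teeth (value of joint spring_plate_body above 0.0035 m and angle between the x axis of cap_center and the x axis of canister, either way round above 0.25 rad), for 0.02 s.
2. the cap stands in the tray, released (x of cap_center in the frame of tray between -0.06 and 0.06 m and y of cap_center in the frame of tray between -0.045 and 0.045 m and z of cap_center in the frame of tray below 0.0505 m and angle between cap_center's own z axis and vertical below 0.12 rad and contact force between the fingers and cap below 0.05 N), for 0.1 s.
3. the cell stands on the scale's pan (horizontal distance between cell_center and pan below 0.042 m and angle between cell_center's own z axis and vertical below 0.1 rad and z of cell_center in the frame of pan between 0.03 and 0.04 m), for 0.1 s.
At the end, for the whole second after the job is handed in: The cap stands upright (within 0.12 rad) on the tray's floor, its axis within 60 mm (tray x) and 45 mm (tray y) of the tray's centre, and the cell stands upright (within 0.1 rad) on the scale's pan, its axis within 42 mm of the pan's centre; both released and at rest (all of step 3 and x of cap_center in the frame of tray between -0.06 and 0.06 m and y of cap_center in the frame of tray between -0.045 and 0.045 m and z of cap_center in the frame of tray below 0.0505 m and angle between cap_center's own z axis and vertical below 0.12 rad and linear speed of each of cell, cap below 0.02 m/s); the robot touches nothing.
It fails at once if the cell is dropped from more than 20 mm above the pan (horizontal distance between cell_center and pan below 0.08 m and z of cell_center in the frame of pan above 0.055 m and contact force between anything else and cell below 0.01 N).
It fails at once if the cap is dropped from more than 25 mm above the tray's floor (horizontal distance between cap_center and tray below 0.1 m and z of cap_center in the frame of tray above 0.0695 m and contact force between anything else and cap below 0.01 N).
It fails at once if the screwdriver or the wrench is moved more than 30 mm (distance of any of screwdriver, wrench from where it was at the start of the episode above 0.03 m).
It also fails if it takes over 70 s, if anything falls off the work surface, if the arm or the gripper's body presses on something with over 40 N, if the wrist force passes 120 N, or if a joint passes its speed limit or range.

## Robot

A 7-joint arm with a two-finger parallel gripper is mounted at the origin on the work surface. World frame = base frame: x ahead of the robot, y to its left, z up, the work surface at z = 0. Lengths are in m, angles in rad, forces in N, time in s.
With the tool pointing down it reaches from about 0.4 to 0.85 m from the base axis. Payload 10.4 kg.
Tool frame: the origin (TCP) lies at the very end of the fingers, on their centre line; the grasp point (between the pads) lies 19 mm behind it; z points along the fingers, y is the direction in which the jaws open and shut (so a half turn about z gives the same grasp; the last joint's range is limited). The gripper opens to 87 mm and grips with 3 to 60 N. Pads are 19 mm wide; open, the fingers measure 117 mm over their backs; the gripper's body (75 mm by 190 mm) begins 51 mm behind the grasp point.
Start: joints at [1.212, 0.332, -0.065, 1.46, 0.022, 1.35, -0.088], TCP at [0.206, -0.59, 0.223] pointing down, gripper open.
Joint ranges: [-2.6, 2.6], [-0.5, 2.12], [-1.47, 1.34], [0.16, 2.42], [-1.27, 4.41], [0.06, 2.06], [-2.6, 2.6]. Speed limits (rad/s): [2.22, 2.22, 2.79, 2.79, 3.14, 3.14, 3.14].

## Interface

Orientations are given as a unit quaternion [x, y, z, w].
In Python, from plant import * gives the robot as it stands.
- The arm moves only by the tool carry_out, never from a script. Its argument "series" is a list that holds one entry, the list of rows, each a list of 7 numbers: the closure, from 0 (fully open) to 1 (shut), then the shift along the tool's x, y, z in mm, then the turn, a rotation vector about the tool's x, y, z in degrees. A call has 1 to 20 rows; each row shifts and turns the commanded pose from where the row before left it, along the tool's axes as they then stand; what a row does not reach is not made up. A row lasts 1/8 s, in which the tool goes at most 62.5 mm and 10.7 degrees, less where a joint would pass 70% of its speed; a pose out of reach is approached as far as the arm can. A call with a gripper value outside its range is refused whole. The fingers move at their own pace and stop on an object; "newtons" is the grip in N (left out, the last holds). Time passes only in rows, so rows that do not move let the fingers close. It gives the time, the measured TCP pose, the force and the opening at its end, in the units of the state.
- read_state(): the state, without advancing time (a new reading comes with each control period).
- read_camera(name): name is "side" or "top"; returns a dict with "image" (420x560x3 uint8, red, green, blue), "fx", "fy", "cx", "cy" (pixels), "k1" (the pictures are not rectified: a ray, as slopes to the right and down, at radius r is drawn at 1 + k1 r^2 times it, then the intrinsics apply), "world_from_camera" (4x4, takes a point from camera to world coordinates). Camera axes: x right, y up, looking along -z (the intrinsics and any distortion apply to the point x, -y, -z); pixel columns grow to the right and rows downward; lengths in m; the calibration is good to about 2 mm. A picture is of the moment at which its call begins. There is no depth.
- sign_off(): hands the job in, once; it reports no verdict.
Trained networks look in the newest picture that a camera, given by its name, has taken for a name from the list of things; names that differ only in an ending like _2 or _b are one class to them, and where a whole thing is asked for, a point or a joint stands for the part that bears it (a point fixed in the world has none). Each returns a list of dicts, best first, with "confidence" (0 to 1); they miss things now and then, are a little off and sometimes report something else, mostly with a low value. They report only what shows in the picture. A call takes as long as a camera call. They do not tell look-alikes from the thing itself.
- outline_of(camera, thing): "mask" (420x560 bool, what is visible of it) and "rect" ([left, top, right, bottom] in pixels, round what is visible of it).
The state is a dict: "t": time; "qpos": joint angles; "qvel": joint speeds; "joint_efforts": joint torques, N m; "eef_pos": TCP position; "orientation": TCP orientation; "contact_force": force on the tool from outside, world axes, zero at the start; "ft_torque": the same for the moment, N m; "finger_gap": opening from 0.0 (shut) to 1.0 (fully open).
Only numpy, scipy, OpenCV 4.12 (cv2) and the standard library are available. Lean on these libraries where they do the work, as an engineer would, in place of code of your own. Each camera call takes 0.05 s, during which the arm holds its last target.

## Working session

There is one attempt and no reset: what is moved stays moved. The work goes in short steps, Python scripts to look and compute and a tool call to move; the robot and the scene stay as the last step left them, time stands still between calls to the robot, and variables do not carry over. Pictures are saved under pics/ and viewed, and the job is handed in when it is done.

Besides the shell and the picture viewer there is one more tool, called after "Call:" in YAML: its name, and indented under it one key for each argument. carry_out: Moves the arm, as the interface text tells. Its arguments: {"type":"object","properties":{"series":{"type":"array","items":{"type":"array","items":{"type":"array","items":{"type":"number"}}}},"newtons":{"type":"number"}},"required":["series"]}

```bash
ls; mkdir -p pics; python3 - <<'E'
from plant import *
import cv2
print(read_state())
for c in("side","top"):
    d=read_camera(c); cv2.imwrite(f"pics/{c}0.png",d["image"][:,:,::-1])
    print({k:v for k,v in d.items() if k!="image"})
E
```

```text
pics
{'t': 0.0, 'qpos': array([ 1.21241239,  0.33287223, -0.0646728 ,  1.46096618,  0.02159864,
        1.34985111, -0.08847451]), 'qvel': array([-2.74357708e-04,  5.75834594e-04,  2.66546320e-03,  2.88174450e-04,
       -2.21873545e-04,  3.19395398e-05, -1.91807858e-03]), 'joint_efforts': array([ 4.31064445e-04, -6.23259044e+01,  2.50579894e-02, -3.89903212e+01,
       -6.12927787e-02,  3.97584925e-02,  2.03577151e-04]), 'eef_pos': array([ 0.20579747, -0.58974127,  0.22174176]), 'orientation': array([ 9.85937222e-01,  1.67114640e-01, -1.52249283e-04, -6.84095168e-04]), 'contact_force': array([-1.15879444, -0.9691076 , -0.41281779]), 'ft_torque': array([-0.03372195, -0.02972815, -0.01438098]), 'finger_gap': 1.0001811961540763}
{'fx': 380.97408785314695, 'fy': 380.97408785314695, 'cx': 278.9809507550838, 'cy': 210.59224461169646, 'k1': -0.06865979774748546, 'world_from_camera': array([[-0.98989508,  0.08521628, -0.11333985,  0.36794847],
       [-0.14133343, -0.52800979,  0.83739508,  0.89692004],
       [ 0.01151515,  0.84495198,  0.5347182 ,  0.64996427],
       [ 0.        ,  0.        ,  0.        ,  1.        ]])}
{'fx': 450.84441152395647, 'fy': 450.84441152395647, 'cx': 279.60068479606707, 'cy': 214.6917272120968, 'k1': 0.010958056067652083, 'world_from_camera': array([[ 0.07276428,  0.97434735, -0.21296148,  0.21768907],
       [-0.99733682,  0.07002298, -0.02039706,  0.02733723],
       [-0.00496162,  0.21387851,  0.97684767,  1.24370572],
       [ 0.        ,  0.        ,  0.        ,  1.        ]])}
```

View pics/side0.png

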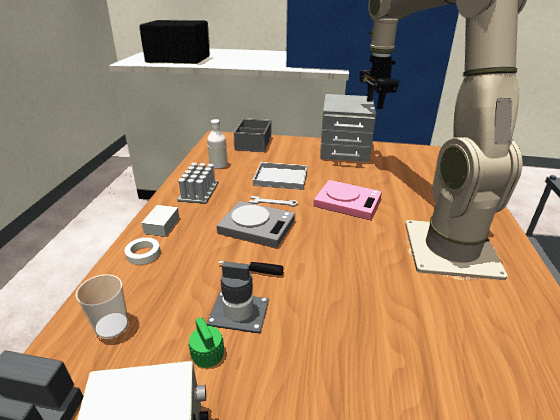

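View pics/top0.png

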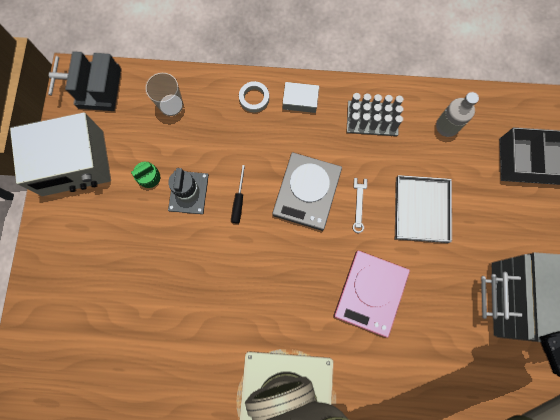

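Side picture: canister with dark cap at (238,290), green look-alike (206,345), grey scale (257,220), pink look-alike (348,198), tray (281,176), screwdriver (252,268) and wrench (273,202). Top picture: cap at (185,182), green (146,175), grey scale pan (310,182), pink (371,292), tray (423,209), screwdriver (238,195) and wrench (360,205).

```bash
cat > h.py <<'E'
from plant import *
import numpy as np, cv2
from scipy.optimize import least_squares
from scipy.spatial.transform import Rotation as R
def proj(d,P):
    T=np.linalg.inv(d["world_from_camera"]); p=np.atleast_2d(P)@T[:3,:3].T+T[:3,3]
    s=np.c_[p[:,0]/-p[:,2],-p[:,1]/-p[:,2]]; r2=(s**2).sum(1,keepdims=True)
    s=s*(1+d["k1"]*r2); return s*[d["fx"],d["fy"]]+[d["cx"],d["cy"]]
def ray(d,uv):
    uv=np.atleast_2d(np.asarray(uv,float)); s0=(uv-[d["cx"],d["cy"]])/[d["fx"],d["fy"]]; s=s0.copy()
    for _ in range(20): s=s0/(1+d["k1"]*(s**2).sum(1,keepdims=True))
    v=np.c_[s[:,0],-s[:,1],-np.ones(len(s))]@d["world_from_camera"][:3,:3].T
    return d["world_from_camera"][:3,3],v/np.linalg.norm(v,axis=1,keepdims=True)
def onz(d,uv,z):
    o,v=ray(d,uv); return (o+v*((z-o[2])/v[:,2:]))[:,:2]
def tri(ds,uvs):
    A=np.zeros((3,3));b=np.zeros(3);rs=[]
    for d,uv in zip(ds,uvs):
        o,v=ray(d,uv);v=v[0];M=np.eye(3)-np.outer(v,v);A+=M;b+=M@o;rs.append((o,M))
    p=np.linalg.solve(A,b); return p,[np.linalg.norm(M@(p-o)) for o,M in rs]
E
python3 - <<'E'
from h import *
import pickle
D={}
for c in("side","top"):
    d=read_camera(c); D[c]=d
    im=d["image"][:,:,::-1].copy()
    for t in "canister cap_center cell_center tray pan screwdriver wrench".split():
        for k,o in enumerate(outline_of(c,t)):
            m=o["mask"]; print(c,t,k,round(o["confidence"],2),np.round(o["rect"]),int(m.sum()))
            D[c,t,k]=o
            if o["confidence"]>.3:
                cs,_=cv2.findContours(m.astype(np.uint8),0,1); cv2.drawContours(im,cs,-1,(0,255,255) if k==0 else (255,0,255),1)
    cv2.imwrite(f"pics/o_{c}.png",im)
pickle.dump(D,open("d0.pkl","wb"))
def crop(c,x,y,w,h,s,n):
    im=D[c]["image"][y:y+h,x:x+w,::-1]; return cv2.resize(im,None,fx=s,fy=s,interpolation=2)
a=crop("top",120,140,130,90,5,0); b=crop("side",180,250,110,125,4.8,0)
cv2.imwrite("pics/c1.png",a);cv2.imwrite("pics/c2.png",b)
E
```

```text
side canister 0 0.71 [202. 292. 268. 331.] 1646
side cap_center 0 0.89 [224. 263. 252. 303.] 1095
side cap_center 1 0.87 [185. 315. 223. 368.] 1303
side cell_center 0 0.54 [248. 197. 296. 209.] 214
side tray 0 0.57 [254. 162. 308. 190.] 1211
side pan 0 0.91 [218. 200. 294. 248.] 2454
side pan 1 0.74 [312. 179. 380. 218.] 1701
side screwdriver 0 0.67 [250. 260. 283. 274.] 329
side screwdriver 1 0.36 [208. 294. 270. 329.] 1700
side wrench 0 0.52 [250. 196. 298. 210.] 222
top canister 0 0.83 [166. 173. 210. 215.] 959
top canister 1 0.53 [395. 175. 452. 242.] 3620
top cap_center 0 0.97 [171. 166. 194. 196.] 600
top cap_center 1 0.66 [130. 163. 161. 188.] 569
top cell_center 0 0.55 [230. 164. 241. 223.] 322
top tray 0 0.62 [392. 174. 453. 243.] 3590
top pan 0 0.97 [275. 153. 342. 232.] 3517
top pan 1 0.92 [335. 249. 409. 340.] 4195
top screwdriver 0 0.74 [232. 165. 245. 224.] 313
top screwdriver 1 0.3 [395. 174. 453. 244.] 3699
top wrench 0 0.7 [354. 178. 368. 231.] 380
```

View pics/c1.png

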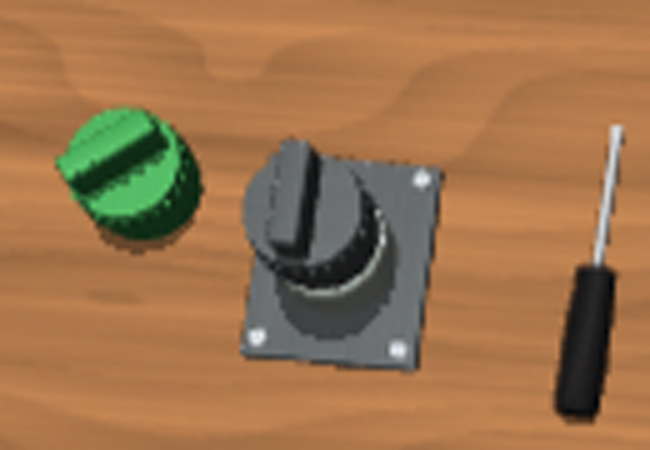

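View pics/c2.png

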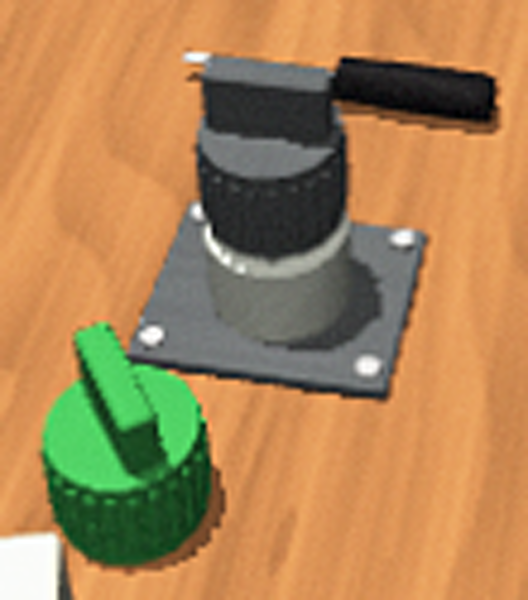

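View pics/o_top.png

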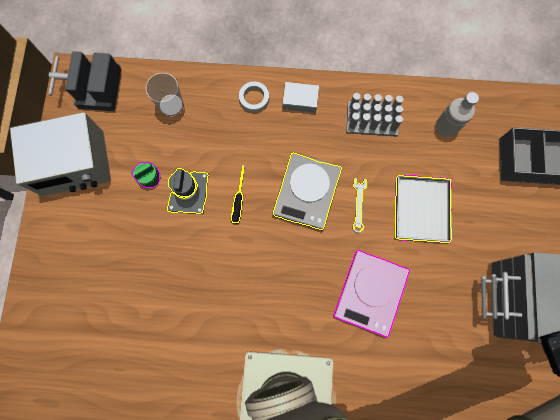

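The dark cap at top (183,181) and side (238,283) sits on the canister plate. The green one at (146,175) stands on the table and is the decoy. Now I'll fit the geometry.

```bash
cat > fit.py <<'E'
from h import *
from scipy.optimize import minimize
S=4
def cyl(r,z0,z1,n=40):
    a=np.linspace(0,2*np.pi,n,endpoint=False); c=np.c_[r*np.cos(a),r*np.sin(a)]
    return np.vstack([np.c_[c,np.full(n,z)] for z in(z0,z1)])
def box(a,b,z0,z1): return np.array([[x,y,z] for x in(-a/2,a/2) for y in(-b/2,b/2) for z in(z0,z1)])
def place(P,x,y,yaw,z=0): 
    c,s=np.cos(yaw),np.sin(yaw); return np.c_[c*P[:,0]-s*P[:,1]+x,s*P[:,0]+c*P[:,1]+y,P[:,2]+z]
def render(d,parts,off=(0,0)):
    m=np.zeros((420*S,560*S),np.uint8)
    for P in parts:
        uv=(proj(d,P)+.5)*S-.5+np.array(off)*S
        cv2.fillConvexPoly(m,cv2.convexHull(np.round(uv*16).astype(np.int32)),1,shift=4)
    return cv2.resize(m.astype(np.float32),(560,420),interpolation=cv2.INTER_AREA)
def fit(obs,model,x0,scale):
    # obs: list of (d,mask)
    def cost(p):
        c=0
        for d,m in obs:
            r=render(d,model(p)); c+=np.abs(r-m).sum()/m.sum()
        return c
    best=None
    sx=np.vstack([x0]+[np.array(x0)+np.eye(len(x0))[i]*scale[i] for i in range(len(x0))])
    for _ in range(2):
        r=minimize(cost,x0 if best is None else best.x,method="Nelder-Mead",options=dict(initial_simplex=sx,xatol=1e-5,fatol=1e-5,maxiter=400))
        best=r if best is None or r.fun<best.fun else best
        sx=best.x+np.vstack([np.zeros(len(x0)),-np.diag(scale)*.5])
    return best
E
cat > f1.py <<'E'
from fit import *
import pickle
D=pickle.load(open("d0.pkl","rb"))
def m(c,t,k=0): return D[c,t,k]["mask"].astype(np.float32)
T,Sd=D["top"],D["side"]
capm=lambda p:[place(cyl(.032,0,.049),p[0],p[1],p[2],p[3]),place(box(.056,.016,.049,.081),p[0],p[1],p[2],p[3])]
x0=list(onz(T,[184,184],.1)[0]); print(x0)
for nm,obs in(("both",[(T,m("top","cap_center")),(Sd,m("side","cap_center"))]),("top",[(T,m("top","cap_center"))]),("side",[(Sd,m("side","cap_center"))])):
    if nm=="both": r=fit(obs,capm,[*x0,0.1,.06],[.01,.01,.2,.01])
    else: r=fit(obs,lambda p:capm([*p,.06]),[*x0,0.1],[.01,.01,.2])
    print("cap",nm,r.x.round(4),r.fun)
# canister incl. cap union
can=lambda p:[place(box(.12,.1,0,.008),*p),place(cyl(.033,0,.052),*p)]+capm([p[0],p[1],p[2],.06])
def um(c): return np.maximum(m(c,"canister"),m(c,"cap_center"))
for nm,obs in(("both",[(T,um("top")),(Sd,um("side"))]),("top",[(T,um("top"))]),("side",[(Sd,um("side"))])):
    r=fit(obs,can,[*x0,.1],[.01,.01,.2]); print("can",nm,r.x.round(4),r.fun)
# tray
tr=lambda p:[place(box(.18,.15,0,.024),*p)]
x0=list(onz(T,[423,209],.02)[0])
for y0 in(0.,1.57):
  for nm,obs in(("both",[(T,m("top","tray")),(Sd,m("side","tray"))]),("top",[(T,m("top","tray"))]),("side",[(Sd,m("side","tray"))])):
    r=fit(obs,tr,[*x0,y0],[.01,.01,.2]); print("tray",nm,r.x.round(4),r.fun)
E
python3 f1.py
```

```text
[np.float64(0.5316037103773021), np.float64(0.30876489108997923)]
cap both [ 0.5351  0.3176 -0.1593  0.0611] 0.1844748854637146
cap top [ 0.5366  0.3184 -0.1482] 0.06104166805744171
cap side [5.344e-01 3.159e-01 2.000e-04] 0.09982876479625702
can both [ 0.5351  0.3183 -0.0179] 0.13711512088775635
can top [ 0.5361  0.3186 -0.0074] 0.05674871429800987
can side [ 0.535   0.3165 -0.0422] 0.07009302824735641
tray both [ 0.5326 -0.3454 -0.0081] 0.0794546827673912
tray top [ 0.533  -0.3444  0.0013] 0.02698468044400215
tray side [ 0.5315 -0.347  -0.008 ] 0.042526837438344955
tray both [ 0.5342 -0.3481  1.7987] 0.5819116234779358
tray top [ 0.5327 -0.3449  1.8068] 0.30825209617614746
tray side [ 0.5328 -0.353   1.3895] 0.22130469977855682
```

```bash
python3 - <<'E'
import pickle,cv2
D=pickle.load(open("d0.pkl","rb"))
a=D["top"]["image"][145:240,265:460,::-1]; cv2.imwrite("pics/c3.png",cv2.resize(a,None,fx=4,fy=4,interpolation=2))
a=D["side"]["image"][155:255,210:310,::-1]; cv2.imwrite("pics/c4.png",cv2.resize(a,None,fx=5.5,fy=5.5,interpolation=2))
E
```

```text
(no output)
```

View pics/c3.png

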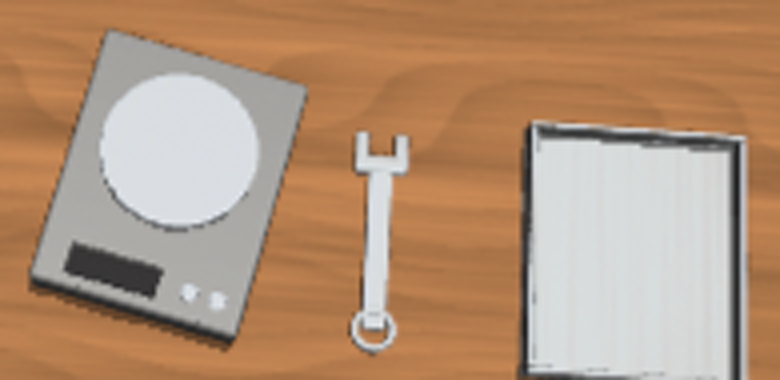

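View pics/c4.png

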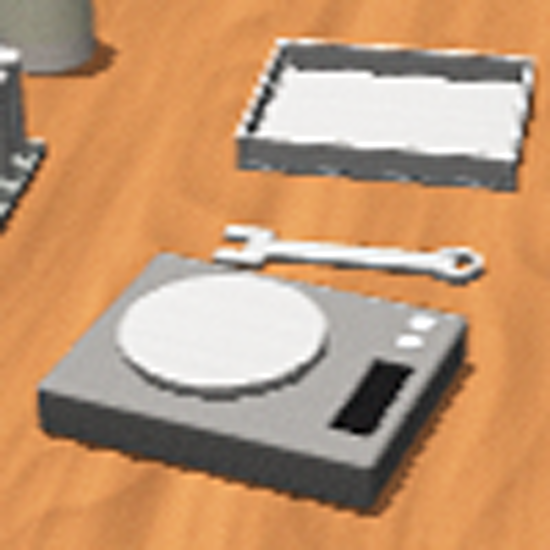

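```bash
cat > f2.py <<'E'
from fit import *
import pickle
D=pickle.load(open("d0.pkl","rb")); T,Sd=D["top"],D["side"]
# plate corners top view z=.008
c=np.array([[207.8,173.6],[202.6,213.6],[168.2,210.2]])
P=onz(T,c,.008); print("plate",P.round(4)); e=P[0]-P[1]; f=P[1]-P[2]
print(np.linalg.norm(e),np.linalg.norm(f),np.arctan2(e[1],e[0]),np.arctan2(-f[0],f[1]) , "diag centre",(P[0]+P[2])/2)
# side: crop 4.8, off 180,250
cs=(np.array([[425,235],[387,396],[131,357]])+.5)/4.8-.5+[180,250]
Q=onz(Sd,cs,.008); print("plate side",Q.round(4)); print(np.linalg.norm(Q[0]-Q[1]),np.linalg.norm(Q[1]-Q[2]),"diag",(Q[0]+Q[2])/2); e=Q[1]-Q[2];print(np.arctan2(e[1],e[0]));f=Q[0]-Q[1];print(np.arctan2(f[1],f[0]))
# bar edges
b=(np.array([[283,143],[268,245],[320,150],[306,232]])+.5)/5-.5+[120,140]
B=onz(T,b,.141); print(B.round(4))
for i in(0,2): e=B[i]-B[i+1]; print("bar",np.arctan2(e[1],e[0]))
bs=(np.array([[204,70],[334,83],[209,55],[340,68]])+.5)/4.8-.5+[180,250]
B=onz(Sd,bs,.141); print(B.round(4))
for i in(0,2): e=B[i]-B[i+1]; print("bar side",np.arctan2(e[1],e[0]))
# pan: bright pixels inside the pan mask
for c,d in(("top",T),("side",Sd)):
    im=d["image"].astype(int); m=D[c,"pan",0]["mask"]
    b=((im.min(2)>205)&m).astype(np.uint8); n,l,st,ce=cv2.connectedComponentsWithStats(b)
    k=1+np.argmax(st[1:,4]); print(c,st[k],ce[k])
    cnt,_=cv2.findContours((l==k).astype(np.uint8),0,1); ell=cv2.fitEllipse(cnt[0]); print(ell)
    W=onz(d,cnt[0][:,0,:],.04); r=least_squares(lambda p:np.hypot(W[:,0]-p[0],W[:,1]-p[1])-p[2],[*W.mean(0),.055]); print("pan",r.x.round(4))
    D[c,"pc"]=ell[0]
print(tri([T,Sd],[D["top","pc"],D["side","pc"]]))
E
python3 f2.py
```

```text
plate [[0.5925 0.267 ]
 [0.4747 0.2691]
 [0.4775 0.3667]]
0.1178148061522475 0.09765940482466288 -0.017512080597255168 3.1128362484886525 diag centre [0.53501328 0.31687628]
plate side [[0.475  0.2724]
 [0.4754 0.3711]
 [0.5926 0.3676]]
0.09870039173336824 0.11727531377649403 diag [0.53379907 0.32001268]
3.1112688905058863
-1.575187597637195
[[0.5607 0.3236]
 [0.5063 0.3246]
 [0.5584 0.3042]
 [0.5145 0.3062]]
bar -0.018669530612210068
bar -0.044613323312245635
[[0.5617 0.3211]
 [0.5053 0.3206]
 [0.5621 0.3112]
 [0.5048 0.3107]]
bar side 0.008927410289815951
bar side 0.00845119763748794
top [ 290  164   39   37 1136] [309.28080986 182.04049296]
((309.274169921875, 182.0323028564453), (36.3055419921875, 38.00444412231445), 99.88836669921875)
pan [ 0.579  -0.0229  0.0525]
side [232 205  37  20 589] [249.89303905 214.51443124]
((249.90090942382812, 214.50682067871094), (19.199487686157227, 36.363800048828125), 87.97320556640625)
pan [ 0.579  -0.0254  0.0526]
(array([ 0.57854924, -0.02292558,  0.04026762]), [np.float64(5.136479904814897e-05), np.float64(5.1364799048195874e-05)])
```

```bash
cat > go.py <<'E'
import sys
from h import *
def go(x,y,z,yaw):
    s=read_state(); r=R.from_quat(s["orientation"]); p=s["eef_pos"]
    M=r.as_matrix(); cy=np.arctan2(M[1,0],M[0,0])
    t=R.from_euler("z",yaw)*R.from_euler("x",np.pi)
    print("t",round(s["t"],2),"p",p.round(4),"yaw",round(cy,4),"tilt deg",np.degrees(np.arccos(-M[2,2])).round(2),"q",s["qpos"].round(2),"F",s["contact_force"].round(1),"gap",round(s["finger_gap"],3))
    d=np.array([x,y,z])-p
    print("world d mm",(d*1e3).round(1),"in present tool axes",(M.T@d*1e3).round(1),"in target tool axes",(t.as_matrix().T@d*1e3).round(1),"rotvec deg",np.degrees((r.inv()*t).as_rotvec()).round(2))
if __name__=="__main__": go(*map(float,sys.argv[1:5]))
E
python3 go.py 0.535 0.3172 0.20 -0.018
python3 - <<'E'
from h import *
import pickle
D=pickle.load(open("d0.pkl","rb"))
print(onz(D["top"],[[495,260],[540,340],[560,250]],.15),onz(D["top"],[[471,97]],.2))
for t in("screwdriver","wrench"):
    m=D["top",t,0]["mask"]; v,u=np.nonzero(m); W=onz(D["top"],np.c_[u,v],.01); print(t,W.mean(0).round(3),W.min(0).round(3),W.max(0).round(3))
E
```

```text
t 0.9 p [ 0.206  -0.5901  0.2226] yaw 0.3358 tilt deg 0.01 q [ 1.21  0.33 -0.06  1.46  0.02  1.35 -0.09] F [-0.5  1.   0.3] gap 0.997
world d mm [329.  907.3 -22.6] in present tool axes [ 609.6 -748.2   22.5] in target tool axes [ 312.6 -913.1   22.6] rotvec deg [ 1.000e-02 -0.000e+00  2.027e+01]
[[ 0.3816068  -0.47749859]
 [ 0.2021015  -0.57533541]
 [ 0.41746866 -0.63410252]] [[ 0.78001181 -0.4063419 ]]
screwdriver [0.512 0.175] [0.456 0.162] [0.622 0.189]
wrench [ 0.537 -0.167] [ 0.456 -0.185] [ 0.609 -0.148]
```

Call:
carry_out:
  series:
    - [[0,0,0,-40,0,0,0],[0,0,0,-40,0,0,0],[0,0,0,0,0,0,10.1],[0,0,0,0,0,0,10.2],[0,15,-45,0,0,0,0],[0,15,-45,0,0,0,0],[0,15,-45,0,0,0,0],[0,15,-45,0,0,0,0],[0,15,-45,0,0,0,0],[0,15,-45,0,0,0,0],[0,15,-45,0,0,0,0],[0,15,-45,0,0,0,0],[0,15,-45,0,0,0,0],[0,15,-45,0,0,0,0],[0,15,-45,0,0,0,0],[0,15,-45,0,0,0,0],[0,15,-45,0,0,0,0],[0,15,-45,0,0,0,0],[0,15,-45,0,0,0,0],[0,15,-45,0,0,0,0]]
  newtons: 50

```text
t: 3.4
eef_pos: [0.4596, 0.1267, 0.3029]
orientation: [1.0, -0.01, 0.001, 0.0]
contact_force: [1.0, -0.3, 0.0]
finger_gap: 0.999
```

```bash
python3 go.py 0.535 0.3172 0.19 -0.018
```

```text
t 3.4 p [0.4596 0.1267 0.3029] yaw -0.019 tilt deg 0.07 q [ 0.56  0.02 -0.92  1.67  0.01  1.46 -1.95] F [ 1.  -0.3  0. ] gap 0.999
world d mm [  75.4  190.5 -112.9] in present tool axes [  71.6 -191.9  112.9] in target tool axes [  72.  -191.8  112.9] rotvec deg [ 0.02 -0.07 -0.06]
```

Call:
carry_out:
  series:
    - [[0,18,-48,0,0,0,0],[0,18,-48,0,0,0,0],[0,18,-48,20,0,0,0],[0,18,-48,40,0,0,0],[0,0,0,40,0,0,0],[0,0,0,13,0,0,0],[0,0,0,0,0,0,0]]

```text
t: 4.28
eef_pos: [0.5344, 0.3132, 0.1914]
orientation: [1.0, -0.01, -0.0, 0.0]
contact_force: [-0.3, -0.4, 0.0]
finger_gap: 0.997
```

```bash
python3 go.py 0.535 0.3172 0.113 -0.018; python3 - <<'E'
from h import *
a=[]
for c in("side","top"):
    d=read_camera(c); a.append(d["image"][:,:,::-1])
    p=read_state()["eef_pos"]; print(c,proj(d,[p]))
cv2.imwrite("pics/s1.png",np.hstack([cv2.resize(a[0][180:340,150:330],(396,352)),cv2.resize(a[1][120:260,110:290],(396,308)).repeat(1,0) if 0 else cv2.resize(a[1][110:270,100:280],(396,352))]))
E
```

```text
t 4.28 p [0.5344 0.3132 0.1914] yaw -0.0197 tilt deg 0.04 q [ 0.1   0.51 -0.96  1.48  0.42  1.37 -2.48] F [-0.3 -0.4  0. ] gap 0.997
world d mm [  0.6   4.  -78.4] in present tool axes [ 0.6 -4.  78.4] in target tool axes [ 0.6 -4.  78.4] rotvec deg [ 0.04  0.   -0.1 ]
side [[234.48094692 243.0894493 ]]
top [[173.98691552 171.82289256]]
```

View pics/s1.png

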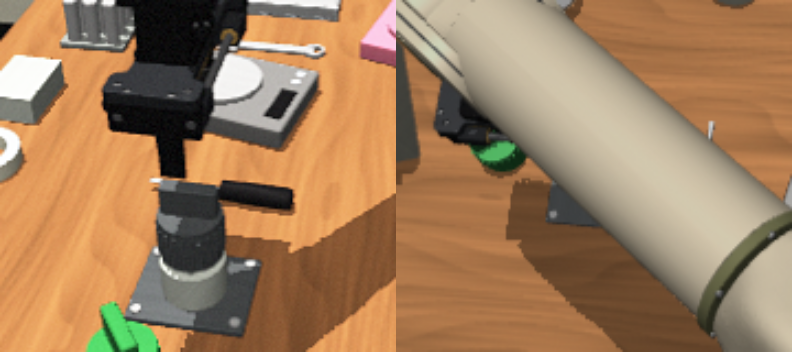

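Call:
carry_out:
  series:
    - [[0,0.5,-4,20,0,0,0],[0,0,0,30,0,0,0],[0,0,0,18,0,0,0],[0,0,0,10,0,0,0],[0,0,0,0,0,0,0]]

```text
t: 5.0
eef_pos: [0.5346, 0.3181, 0.1129]
orientation: [1.0, -0.009, -0.0, 0.0]
contact_force: [0.4, 0.3, 0.3]
finger_gap: 0.997
```

```bash
python3 go.py 0.535 0.3172 0.113 -0.018; python3 - <<'E'
from h import *
d=read_camera("side");a=d["image"][:,:,::-1]
p=read_state()["eef_pos"]; print(proj(d,[p]))
cv2.imwrite("pics/s2.png",cv2.resize(a[200:340,160:320],(800,700))[:600])
E
```

```text
t 5.0 p [0.5346 0.3181 0.1129] yaw -0.0185 tilt deg 0.02 q [ 0.06  0.58 -0.91  1.56  0.47  1.24 -2.52] F [0.4 0.3 0.3] gap 0.997
world d mm [ 0.4 -0.9  0.1] in present tool axes [ 0.4  0.9 -0.1] in target tool axes [ 0.4  0.9 -0.1] rotvec deg [ 0.01  0.02 -0.03]
[[235.90995177 274.77887637]]
```

View pics/s2.png

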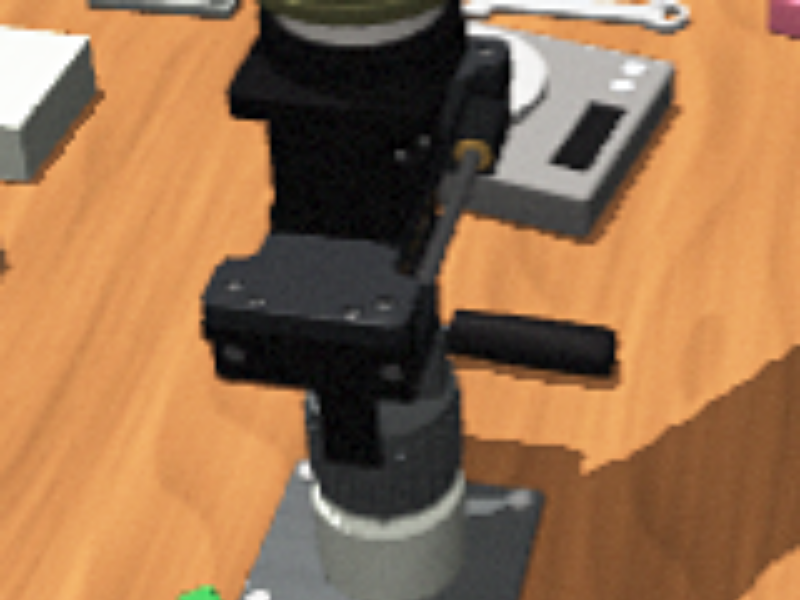

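The finger is at crop (350,430), in line with the cap's axis at (383,450) once its nearness to the camera is allowed for. Closing.

Call:
carry_out:
  series:
    - [[0.5,0,0,0,0,0,0],[1,0,0,0,0,0,0],[1,0,0,0,0,0,0],[1,0,0,0,0,0,0],[1,0,0,0,0,0,0],[1,0,0,0,0,0,0],[1,0,0,0,0,0,0]]
  newtons: 55

```text
t: 5.92
eef_pos: [0.5346, 0.3181, 0.1131]
orientation: [1.0, -0.009, 0.0, 0.0]
contact_force: [-0.3, -0.3, -0.9]
finger_gap: 0.282
```

```bash
python3 go.py 0.535 0.3172 0.113 -0.018
```

```text
t 5.92 p [0.5346 0.3181 0.1131] yaw -0.0185 tilt deg 0.0 q [ 0.06  0.58 -0.91  1.56  0.47  1.24 -2.52] F [-0.3 -0.3 -0.9] gap 0.282
world d mm [ 0.4 -0.9 -0.1] in present tool axes [0.4 0.9 0.1] in target tool axes [0.4 0.9 0.1] rotvec deg [ 0.   -0.   -0.03]
```

Call:
carry_out:
  series:
    - [[1,0,0,0,0,0,0],[1,0,0,0,0,0,0],[1,0,0,0,0,0,0],[1,0,0,0,0,0,0],[1,0,0,0,0,0,0]]

```text
t: 6.55
eef_pos: [0.5346, 0.3178, 0.113]
orientation: [1.0, -0.009, -0.0, 0.0]
contact_force: [-1.5, -3.9, 2.0]
finger_gap: 0.179
```

```bash
python3 go.py 0.535 0.3172 0.113 -0.018
```

```text
t 6.55 p [0.5346 0.3178 0.113 ] yaw -0.0187 tilt deg 0.04 q [ 0.06  0.58 -0.91  1.56  0.47  1.24 -2.52] F [-1.5 -3.9  2. ] gap 0.179
world d mm [ 0.4 -0.6 -0. ] in present tool axes [0.4 0.6 0. ] in target tool axes [0.4 0.6 0. ] rotvec deg [ 0.04  0.01 -0.04]
```

Call:
carry_out:
  series:
    - [[1,0,0.6,2,0,0,0],[1,0,0,2,0,0,0],[1,0,0,2,0,0,0],[1,0,0,1,0,0,0],[1,0,0,0,0,0,0],[1,0,0,0,0,0,0]]

```text
t: 7.3
eef_pos: [0.5351, 0.3178, 0.1073]
orientation: [1.0, -0.009, 0.001, -0.0]
contact_force: [-2.8, -4.5, 11.0]
finger_gap: 0.176
```

```bash
python3 go.py 0.535 0.3172 0.106 -0.018
```

```text
t 7.3 p [0.5351 0.3178 0.1073] yaw -0.0186 tilt deg 0.09 q [ 0.06  0.58 -0.91  1.57  0.48  1.23 -2.52] F [-2.8 -4.5 11. ] gap 0.176
world d mm [-0.1 -0.6 -1.3] in present tool axes [-0.1  0.6  1.3] in target tool axes [-0.1  0.6  1.3] rotvec deg [-0.03 -0.09 -0.03]
```

Call:
carry_out:
  series:
    - [[1,0,0.5,1,0,0,0],[1,0,0,0.7,0,0,0],[1,0,0,0,0,0,0],[1,0,0,0,0,0,0]]

```text
t: 7.8
eef_pos: [0.5351, 0.3178, 0.1058]
orientation: [1.0, -0.009, 0.001, -0.001]
contact_force: [-2.6, -4.4, 11.9]
finger_gap: 0.18
```

```bash
python3 go.py 0.535 0.3172 0.106 -0.018
```

```text
t 7.8 p [0.5351 0.3178 0.1058] yaw -0.0184 tilt deg 0.12 q [ 0.06  0.58 -0.91  1.57  0.48  1.22 -2.52] F [-2.6 -4.4 11.9] gap 0.18
world d mm [-0.1 -0.6  0.2] in present tool axes [-0.1  0.6 -0.2] in target tool axes [-0.1  0.6 -0.2] rotvec deg [-0.06 -0.1  -0.02]
```

7.2 mm down with 11.9 N, as described. Now I turn counter-clockwise, first 10° as a check.

Call:
carry_out:
  series:
    - [[1,0,0,0,0,0,-5],[1,0,0,0,0,0,-5],[1,0,0,0,0,0,0]]

```text
t: 8.18
eef_pos: [0.535, 0.3175, 0.1057]
orientation: [0.997, 0.079, 0.001, -0.0]
contact_force: [-1.9, -4.2, 12.4]
finger_gap: 0.179
```

```bash
python3 go.py 0.535 0.3172 0.106 1.03
```

```text
t 8.18 p [0.535  0.3175 0.1057] yaw 0.1573 tilt deg 0.09 q [ 0.08  0.6  -0.94  1.57  0.5   1.23 -2.36] F [-1.9 -4.2 12.4] gap 0.179
world d mm [-0.  -0.3  0.3] in present tool axes [-0.1  0.3 -0.3] in target tool axes [-0.3  0.1 -0.3] rotvec deg [ 1.e-02 -9.e-02 -5.e+01]
```

Correct sense: yaw grows, q7 moves away from its limit, and the push stays near 12 N.

Call:
carry_out:
  series:
    - [[1,0,0,0,0,0,-6],[1,0,0,0,0,0,-6],[1,0,0,0,0,0,-6],[1,0,0,0,0,0,-6],[1,0,0,0,0,0,-6],[1,0,0,0,0,0,-6],[1,0,0,0,0,0,-6],[1,0,0,0,0,0,-6],[1,0,0,0,0,0,-2],[1,0,0,0,0,0,0],[1,0,0,0,0,0,0]]

```text
t: 9.55
eef_pos: [0.5351, 0.3165, 0.1054]
orientation: [0.871, 0.492, 0.0, 0.001]
contact_force: [-2.9, -7.2, 11.0]
finger_gap: 0.183
```

```bash
python3 go.py 0.535 0.3172 0.106 1.03
```

```text
t 9.55 p [0.5351 0.3165 0.1054] yaw 1.0279 tilt deg 0.08 q [ 0.17  0.68 -1.1   1.57  0.62  1.29 -1.56] F [-2.9 -7.2 11. ] gap 0.183
world d mm [-0.1  0.7  0.6] in present tool axes [ 0.5 -0.5 -0.6] in target tool axes [ 0.5 -0.5 -0.6] rotvec deg [ 0.07  0.02 -0.12]
```

Call:
carry_out:
  series:
    - [[1,-0.7,0.4,-2,0,0,0],[1,0,0,-3,0,0,0],[1,0,0,-3,0,0,0],[1,0,0,-3,0,0,0],[1,0,0,-3,0,0,0],[1,0,0,0,0,0,0]]

```text
t: 10.3
eef_pos: [0.5349, 0.3163, 0.1187]
orientation: [0.871, 0.492, 0.0, 0.0]
contact_force: [0.1, -3.4, 4.4]
finger_gap: 0.177
```

```bash
python3 go.py 0.535 0.3172 0.2 1.03
```

```text
t 10.3 p [0.5349 0.3163 0.1187] yaw 1.0286 tilt deg 0.04 q [ 0.18  0.67 -1.11  1.55  0.61  1.31 -1.55] F [ 0.1 -3.4  4.4] gap 0.177
world d mm [ 0.1  0.9 81.3] in present tool axes [  0.9  -0.3 -81.3] in target tool axes [  0.8  -0.4 -81.3] rotvec deg [ 0.02 -0.03 -0.08]
```

Call:
carry_out:
  series:
    - [[1,0,0,-5,0,0,0],[1,0,0,-5,0,0,0],[1,0,0,-5,0,0,0],[1,0,0,0,0,0,0]]

```text
t: 10.8
eef_pos: [0.5343, 0.3167, 0.1337]
orientation: [0.87, 0.492, 0.0, -0.0]
contact_force: [-0.0, 0.1, -3.7]
finger_gap: 0.176
```

```bash
python3 go.py 0.535 0.3172 0.25 1.03; python3 - <<'E'
from h import *
d=read_camera("side");a=d["image"][:,:,::-1]
cv2.imwrite("pics/s3.png",cv2.resize(a[220:340,160:320],(800,600)))
E
```

```text
t 10.8 p [0.5343 0.3167 0.1337] yaw 1.0293 tilt deg 0.03 q [ 0.19  0.65 -1.12  1.54  0.6   1.33 -1.54] F [-0.   0.1 -3.7] gap 0.176
world d mm [  0.7   0.5 116.3] in present tool axes [   0.9    0.3 -116.3] in target tool axes [   0.8    0.3 -116.3] rotvec deg [-0.02 -0.02 -0.04]
```

View pics/s3.png

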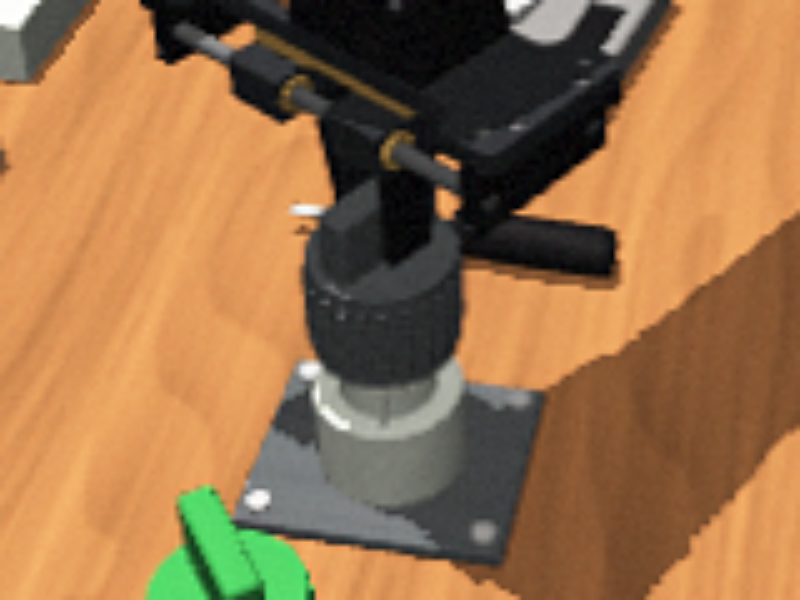

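Call:
carry_out:
  series:
    - [[1,0,0,-20,0,0,0],[1,0,0,-30,0,0,0],[1,0,0,-30,0,0,0],[1,0,0,-10,0,0,0],[1,0,0,0,0,0,0]]

```text
t: 11.48
eef_pos: [0.5347, 0.3164, 0.2239]
orientation: [0.871, 0.492, 0.0, 0.0]
contact_force: [-0.5, 0.1, -4.3]
finger_gap: 0.18
```

```bash
python3 go.py 0.5325 -0.3455 0.22 1.03
```

```text
t 11.47 p [0.5347 0.3164 0.2239] yaw 1.0288 tilt deg 0.05 q [ 0.2   0.58 -1.17  1.43  0.54  1.48 -1.5 ] F [-0.5  0.1 -4.3] gap 0.18
world d mm [  -2.2 -661.9   -3.9] in present tool axes [-568.2  339.6    3.7] in target tool axes [-568.6  338.9    3.9] rotvec deg [ 0.04 -0.04 -0.07]
```

Call:
carry_out:
  series:
    - [[1,-14,8,0,0,0,0],[1,-24,14,0,0,0,0],[1,-33,20,0,0,0,0],[1,-33,20,0,0,0,0],[1,-33,20,0,0,0,0],[1,-33,20,0,0,0,0],[1,-33,20,0,0,0,0],[1,-33,20,0,0,0,0],[1,-33,20,0,0,0,0],[1,-33,20,0,0,0,0],[1,-33,20,0,0,0,0],[1,-33,20,0,0,0,0],[1,-33,20,0,0,0,0],[1,-33,20,0,0,0,0],[1,-33,20,0,0,0,0],[1,-33,20,0,0,0,0],[1,-33,20,0,0,0,0],[1,-24,12,0,0,0,0],[1,-11,5,0,0,0,0],[1,0,0,0,0,0,0]]

```text
t: 13.98
eef_pos: [0.5316, -0.3452, 0.2226]
orientation: [0.871, 0.492, -0.0, -0.001]
contact_force: [-0.6, 1.5, -3.7]
finger_gap: 0.177
```

```bash
python3 go.py 0.5325 -0.3455 0.0585 1.03;  python3 - <<'E'
from h import *
a=[]
for c in("side","top"):
    d=read_camera(c); a.append(d["image"][:,:,::-1])
cv2.imwrite("pics/s4.png",np.hstack([cv2.resize(a[0][70:230,200:360],(400,400)),cv2.resize(a[1][130:290,320:480],(400,400))]))
E
```

```text
t 13.97 p [ 0.5316 -0.3452  0.2226] yaw 1.0282 tilt deg 0.07 q [ 1.28  0.61 -1.16  1.39  0.56  1.49 -0.39] F [-0.6  1.5 -3.7] gap 0.177
world d mm [   0.9   -0.3 -164.1] in present tool axes [1.000e-01 1.100e+00 1.641e+02] in target tool axes [  0.2   0.9 164.1] rotvec deg [-0.07 -0.02 -0.11]
```

View pics/s4.png

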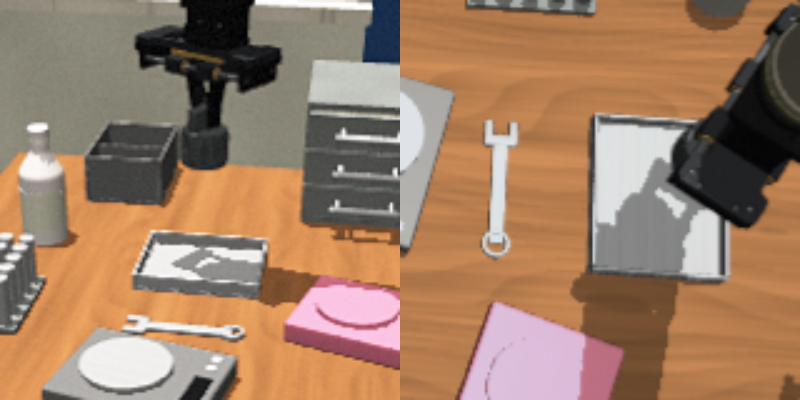

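Call:
carry_out:
  series:
    - [[1,0,1,20,0,0,0],[1,0,0,35,0,0,0],[1,0,0,35,0,0,0],[1,0,0,30,0,0,0],[1,0,0,20,0,0,0],[1,0,0,12,0,0,0],[1,0,0,6,0,0,0],[1,0,0,3,0,0,0],[1,0,0,0,0,0,0],[1,0,0,0,0,0,0]]

```text
t: 15.32
eef_pos: [0.5331, -0.346, 0.063]
orientation: [0.871, 0.492, 0.0, 0.0]
contact_force: [0.4, -0.7, -3.0]
finger_gap: 0.178
```

```bash
python3 go.py 0.5325 -0.3455 0.057 1.03
```

```text
t 15.32 p [ 0.5331 -0.346   0.063 ] yaw 1.0286 tilt deg 0.06 q [ 1.25  0.75 -1.06  1.56  0.68  1.24 -0.47] F [ 0.4 -0.7 -3. ] gap 0.178
world d mm [-0.6  0.5 -6. ] in present tool axes [ 0.1 -0.8  6. ] in target tool axes [ 0.1 -0.8  6. ] rotvec deg [ 0.06  0.01 -0.08]
```

Call:
carry_out:
  series:
    - [[1,0,0,2,0,0,0],[1,0,0,1.5,0,0,0],[1,0,0,1.5,0,0,0],[1,0,0,1,0,0,0],[1,0,0,0,0,0,0]]

```text
t: 15.95
eef_pos: [0.533, -0.3458, 0.0569]
orientation: [0.871, 0.492, 0.0, 0.0]
contact_force: [-1.9, 0.4, 2.4]
finger_gap: 0.181
```

```bash
python3 go.py 0.5325 -0.3455 0.057 1.03
```

```text
t 15.95 p [ 0.533  -0.3458  0.0569] yaw 1.0287 tilt deg 0.03 q [ 1.24  0.75 -1.06  1.57  0.68  1.23 -0.48] F [-1.9  0.4  2.4] gap 0.181
world d mm [-0.5  0.3  0.1] in present tool axes [ 0.  -0.6 -0.1] in target tool axes [ 0.  -0.6 -0.1] rotvec deg [ 0.03  0.01 -0.07]
```

It stands on the floor (force sign flipped, height as expected). Release.

Call:
carry_out:
  series:
    - [[0.7,0,0,0,0,0,0],[0.5,0,0,0,0,0,0],[0.4,0,0,0,0,0,0],[0.4,0,0,0,0,0,0],[0.4,0,0,-10,0,0,0],[0.4,0,0,-30,0,0,0],[0.4,0,0,-40,0,0,0],[0.4,0,0,-40,0,0,0],[0.4,0,0,-30,0,0,0],[0.4,0,0,0,0,0,0]]

```text
t: 17.2
eef_pos: [0.5341, -0.3458, 0.2096]
orientation: [0.871, 0.492, 0.001, 0.002]
contact_force: [-0.6, -0.3, -1.4]
finger_gap: 0.603
```

```bash
python3 go.py 0.535 0.3167 0.21 1.03;  python3 - <<'E'
from fit import *
a=[];obs=[]
for c in("side","top"):
    d=read_camera(c); a.append(d["image"][:,:,::-1])
    for o in outline_of(c,"cap_center"): print(c,o["confidence"],o["rect"])
    obs.append(d)
cv2.imwrite("pics/s5.png",np.hstack([cv2.resize(a[0][70:230,200:360],(400,400)),cv2.resize(a[1][130:290,320:480],(400,400))]))
E
```

```text
t 17.2 p [ 0.5341 -0.3458  0.2096] yaw 1.0289 tilt deg 0.26 q [ 1.28  0.62 -1.16  1.41  0.57  1.47 -0.4 ] F [-0.6 -0.3 -1.4] gap 0.603
world d mm [9.000e-01 6.625e+02 4.000e-01] in present tool axes [ 568.1 -340.9   -1.9] in target tool axes [ 5.684e+02 -3.403e+02 -4.000e-01] rotvec deg [ 0.26 -0.   -0.06]
side 0.66 [271.7, 157.4, 287.9, 179.6]
side 0.39 [227.5, 269.6, 245.9, 294.1]
top 0.93 [415.6, 192.2, 433.2, 222.2]
```

View pics/s5.png

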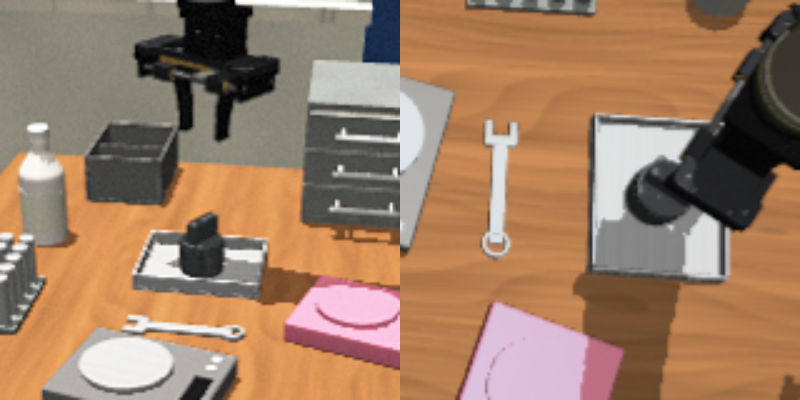

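Cap stands upright mid-tray (side crop (203,250), top crop (655,192)). Now I measure the bare cell.

```bash
python3 - <<'E'
from fit import *
a=[];ms=[];ds=[]
for c in("side","top"):
    d=read_camera(c); a.append(d["image"][:,:,::-1]); ds.append(d)
    for o in outline_of(c,"cell_center")[:3]: print(c,o["confidence"],o["rect"],o["mask"].sum())
    im=a[-1].copy()
    for P,col in((place(cyl(.016,.078,.110),.535,.317,0),(0,255,255)),(place(cyl(.033,.008,.052),.535,.317,0),(255,0,255)),(place(cyl(.021,.078,.0781),.535,.317,0),(255,255,0))):
        pass
    ms.append([proj(d,[[.535,.317,z]])[0].round(1) for z in(.078,.110)])
print(ms)
cv2.imwrite("pics/s6.png",np.hstack([cv2.resize(a[0][255:335,200:280],(400,400),interpolation=2),cv2.resize(a[1][150:230,150:230],(400,400),interpolation=2)]))
E
```

```text
side 0.55 [228.5, 271.1, 245.7, 294.0] 327
top 0.56 [175.6, 176.0, 187.0, 191.8] 148
[[array([236.8, 286.9]), array([236.1, 275.6])], [array([182.8, 184.9]), array([180.2, 181.5])]]
```

View pics/s6.png

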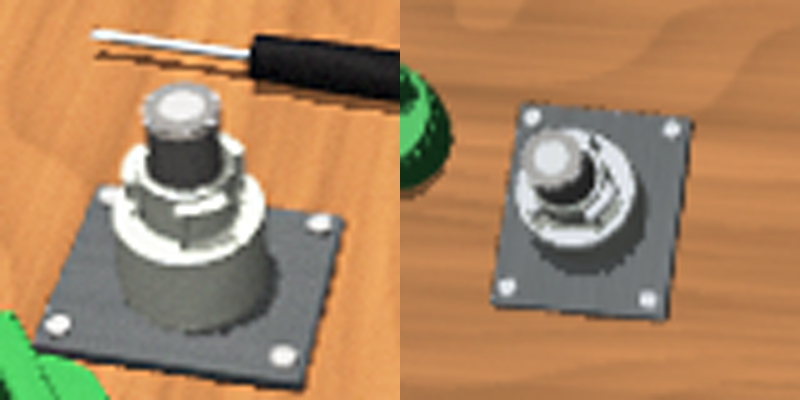

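Cell top at side (235.9,275.9) and top (180.6,181.7) against predicted (236.1,275.6) and (180.2,181.5): axis (0.535,0.317), top at 0.110 agree. Going back.

Call:
carry_out:
  series:
    - [[0.3,14,-8,0,0,0,0],[0.3,24,-14,0,0,0,0],[0.3,33,-20,0,0,0,0],[0.3,33,-20,0,0,0,0],[0.3,33,-20,0,0,0,0],[0.3,33,-20,0,0,0,0],[0.3,33,-20,0,0,0,0],[0.3,33,-20,0,0,0,0],[0.3,33,-20,0,0,0,0],[0.3,33,-20,0,0,0,0],[0.3,33,-20,0,0,0,0],[0.3,33,-20,0,0,0,0],[0.3,33,-20,0,0,0,0],[0.3,33,-20,0,0,0,0],[0.3,33,-20,0,0,0,0],[0.3,33,-20,0,0,0,0],[0.3,33,-20,0,0,0,0],[0.3,24,-12,0,0,0,0],[0.3,11,-6,0,0,0,0],[0.3,0,0,0,0,0,0]]
  newtons: 25

```text
t: 20.1
eef_pos: [0.5338, 0.3169, 0.2063]
orientation: [0.87, 0.493, -0.0, -0.0]
contact_force: [1.0, -0.3, 1.1]
finger_gap: 0.698
```

```bash
python3 go.py 0.535 0.317 0.083 1.03;  python3 - <<'E'
from h import *
d=read_camera("side");a=d["image"][:,:,::-1]
cv2.imwrite("pics/s7.png",cv2.resize(a[200:340,160:320],(686,600)))
E
```

```text
t 20.1 p [0.5338 0.3169 0.2063] yaw 1.0303 tilt deg 0.02 q [ 0.2   0.59 -1.16  1.45  0.54  1.45 -1.51] F [ 1.  -0.3  1.1] gap 0.698
world d mm [ 1.200e+00  1.000e-01 -1.233e+02] in present tool axes [  0.7   1.  123.3] in target tool axes [  0.7   1.  123.3] rotvec deg [-0.02  0.01  0.02]
```

View pics/s7.png

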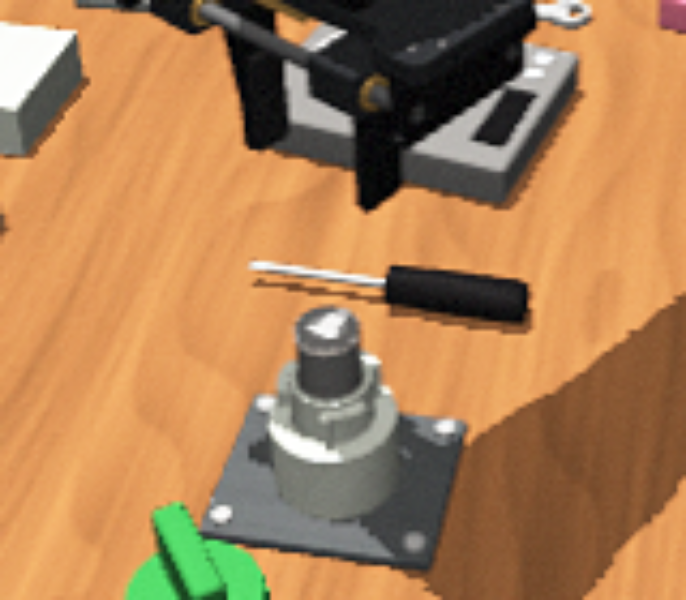

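The two fingers (crop (262,110) and (378,180)) straddle the cell at (328,350). Descend and grip.

Call:
carry_out:
  series:
    - [[0.3,0.7,1,25,0,0,0],[0.3,0,0,35,0,0,0],[0.3,0,0,30,0,0,0],[0.3,0,0,20,0,0,0],[0.3,0,0,12,0,0,0],[0.3,0,0,0,0,0,0],[0.6,0,0,0,0,0,0],[0.8,0,0,0,0,0,0],[1,0,0,0,0,0,0],[1,0,0,0,0,0,0],[1,0,0,0,0,0,0],[1,0,0,0,0,0,0],[1,0,0,0,0,0,0],[1,0,0,0,0,0,0]]

```text
t: 21.9
eef_pos: [0.536, 0.3164, 0.0846]
orientation: [0.871, 0.492, 0.0, 0.0]
contact_force: [1.3, -0.6, 3.3]
finger_gap: 0.359
```

```bash
python3 go.py 0.535 0.317 0.083 1.03
```

```text
t 21.9 p [0.536  0.3164 0.0846] yaw 1.0286 tilt deg 0.03 q [ 0.17  0.7  -1.09  1.58  0.64  1.26 -1.57] F [ 1.3 -0.6  3.3] gap 0.359
world d mm [-1.   0.6 -1.6] in present tool axes [ 0.  -1.2  1.6] in target tool axes [ 0.  -1.2  1.6] rotvec deg [ 0.02 -0.02 -0.08]
```

Call:
carry_out:
  series:
    - [[1,0,-0.5,-5,0,0,0],[1,0,0,-15,0,0,0],[1,0,0,-25,0,0,0],[1,0,0,-25,0,0,0],[1,0,0,-25,0,0,0],[1,0,0,-20,0,0,0],[1,0,0,-5,0,0,0],[1,0,0,0,0,0,0]]

```text
t: 22.9
eef_pos: [0.5353, 0.3164, 0.2042]
orientation: [0.871, 0.492, -0.0, 0.0]
contact_force: [0.3, -0.4, -1.3]
finger_gap: 0.363
```

```bash
python3 go.py 0.579 -0.0235 0.2 1.03;  python3 - <<'E'
from h import *
d=read_camera("side");a=d["image"][:,:,::-1]
cv2.imwrite("pics/s8.png",cv2.resize(a[200:340,160:320],(686,600)))
E
```

```text
t 22.9 p [0.5353 0.3164 0.2042] yaw 1.0287 tilt deg 0.02 q [ 0.2   0.6  -1.16  1.45  0.55  1.45 -1.51] F [ 0.3 -0.4 -1.3] gap 0.363
world d mm [  43.7 -339.9   -4.2] in present tool axes [-268.6  212.8    4.3] in target tool axes [-268.9  212.5    4.2] rotvec deg [ 0.    0.02 -0.07]
```

View pics/s8.png

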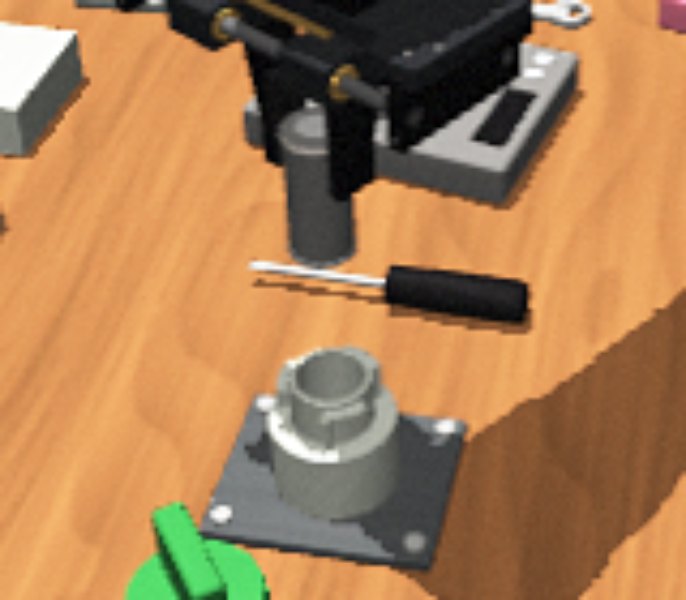

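The cell hangs upright from the fingers at (320,190) and the canister is empty. To the scale.

Call:
carry_out:
  series:
    - [[1,-12,9,0,0,0,0],[1,-24,19,0,0,0,0],[1,-33,26,0,0,0,0],[1,-33,26,0,0,0,0],[1,-33,26,0,0,0,0],[1,-33,26,0,0,0,0],[1,-33,26,0,0,0,0],[1,-33,26,0,0,0,0],[1,-24,20,0,0,0,0],[1,-11,9,0,0,0,0],[1,0,0,0,0,0,0],[1,0,0,0,0,0,0]]

```text
t: 24.45
eef_pos: [0.5787, -0.022, 0.2045]
orientation: [0.87, 0.493, 0.0, -0.0]
contact_force: [-0.1, 0.7, -2.1]
finger_gap: 0.364
```

```bash
python3 go.py 0.579 -0.0235 0.085 1.03;  python3 - <<'E'
from fit import *
d=read_camera("side");a=d["image"][:,:,::-1].copy()
p=read_state()["eef_pos"]
for z in(p[2]-.0445,):
    h=cv2.convexHull(np.round(proj(d,place(cyl(.016,0,.07),p[0],p[1],0,z))*16).astype(np.int32))
b=cv2.resize(a[120:260,190:350],(686,600),interpolation=2)
h=np.round(((h/16.+.5)-[190,120])*686/160).astype(np.int32)
cv2.polylines(b,[h],True,(0,255,255),1)
cv2.imwrite("pics/s9.png",b)
E
```

```text
t 24.45 p [ 0.5787 -0.022   0.2045] yaw 1.0309 tilt deg 0.03 q [ 0.88  0.51 -1.22  1.57  0.49  1.4  -0.92] F [-0.1  0.7 -2.1] gap 0.364
world d mm [   0.3   -1.5 -119.5] in present tool axes [ -1.2   1.  119.5] in target tool axes [ -1.1   1.  119.5] rotvec deg [-0.01 -0.03  0.05]
```

View pics/s9.png

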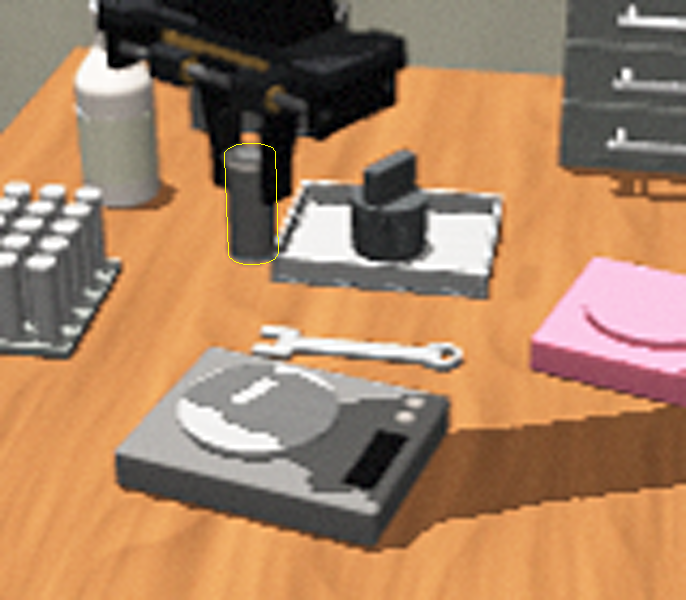

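The cell matches the upright model outline at (250,205). Lowering.

Call:
carry_out:
  series:
    - [[1,-1,1,15,0,0,0],[1,0,0,30,0,0,0],[1,0,0,30,0,0,0],[1,0,0,20,0,0,0],[1,0,0,12,0,0,0],[1,0,0,6,0,0,0],[1,0,0,0,0,0,0],[1,0,0,2,0,0,0],[1,0,0,2,0,0,0],[1,0,0,0,0,0,0]]

```text
t: 25.75
eef_pos: [0.5794, -0.0252, 0.0875]
orientation: [0.871, 0.492, 0.0, 0.0]
contact_force: [-1.2, 0.5, -1.8]
finger_gap: 0.361
```

```bash
python3 go.py 0.579 -0.0235 0.0846 1.03
```

```text
t 25.75 p [ 0.5794 -0.0252  0.0875] yaw 1.0286 tilt deg 0.01 q [ 0.82  0.62 -1.13  1.7   0.6   1.21 -1.  ] F [-1.2  0.5 -1.8] gap 0.361
world d mm [-0.4  1.7 -2.9] in present tool axes [ 1.3 -1.3  2.9] in target tool axes [ 1.3 -1.3  2.9] rotvec deg [ 0.01  0.   -0.08]
```

Call:
carry_out:
  series:
    - [[1,0,0,1,0,0,0],[1,0,0,1,0,0,0],[1,0,0,1,0,0,0],[1,0,0,0,0,0,0]]

```text
t: 26.25
eef_pos: [0.5795, -0.0251, 0.0846]
orientation: [0.871, 0.492, 0.0, 0.0]
contact_force: [-0.4, -0.6, 0.9]
finger_gap: 0.357
```

```bash
python3 go.py 0.579 -0.0235 0.0846 1.03
```

```text
t 26.25 p [ 0.5795 -0.0251  0.0846] yaw 1.0287 tilt deg 0.02 q [ 0.82  0.63 -1.12  1.7   0.6   1.21 -1.  ] F [-0.4 -0.6  0.9] gap 0.357
world d mm [-0.5  1.6  0. ] in present tool axes [ 1.1 -1.3 -0. ] in target tool axes [ 1.1 -1.3 -0. ] rotvec deg [ 0.02 -0.   -0.07]
```

Call:
carry_out:
  series:
    - [[1,0,0,0.7,0,0,0],[1,0,0,0,0,0,0]]

```text
t: 26.5
eef_pos: [0.5797, -0.025, 0.0845]
orientation: [0.871, 0.492, 0.0, 0.0]
contact_force: [-2.4, -1.1, 8.9]
finger_gap: 0.362
```

```bash
python3 go.py 0.579 -0.0235 0.0846 1.03
```

```text
t 26.5 p [ 0.5797 -0.025   0.0845] yaw 1.0287 tilt deg 0.04 q [ 0.82  0.63 -1.12  1.7   0.6   1.21 -1.  ] F [-2.4 -1.1  8.9] gap 0.362
world d mm [-0.7  1.5  0.1] in present tool axes [ 1.  -1.4 -0.1] in target tool axes [ 1.  -1.4 -0.1] rotvec deg [ 0.04 -0.   -0.08]
```

Firm contact (8.9 N). I ease 0.5 mm, release and retreat straight up.

Call:
carry_out:
  series:
    - [[1,0,0,-0.5,0,0,0],[0.6,0,0,0,0,0,0],[0.5,0,0,0,0,0,0],[0.4,0,0,0,0,0,0],[0.3,0,0,0,0,0,0],[0.3,0,0,0,0,0,0],[0.3,0,0,0,0,0,0],[0.3,0,0,-8,0,0,0],[0.3,0,0,-20,0,0,0],[0.3,0,0,-40,0,0,0],[0.3,0,0,-40,0,0,0],[0.3,0,0,-30,0,0,0],[0.3,0,0,0,0,0,0],[0.3,0,0,0,0,0,0]]

```text
t: 28.25
eef_pos: [0.5793, -0.0252, 0.2225]
orientation: [0.871, 0.492, -0.0, 0.0]
contact_force: [-0.2, -1.1, 0.7]
finger_gap: 0.699
```

```bash
python3 go.py 0.579 -0.0235 0.0846 1.03;  python3 - <<'E'
from fit import *
b=[]
for c,(x,y) in(("side",(200,140)),("top",(270,130))):
    d=read_camera(c);a=d["image"][:,:,::-1]
    s=400/110 if c=="side" else 400/190
    w=int(round(400/s)); k=cv2.resize(a[y:y+w,x:x+w],(400,400),interpolation=2)
    for P in(place(cyl(.016,0,.07),.5795,-.025,0,.04),*[place(q,.533,-.346,1.05,.004) for q in(cyl(.032,0,.049),box(.056,.016,.049,.081))]):
        h=cv2.convexHull(((proj(d,P)+.5-[x,y])*s).round().astype(np.int32)); cv2.polylines(k,[h],True,(0,255,255),1)
    b.append(k)
cv2.imwrite("pics/s10.png",np.hstack(b))
E
```

```text
t 28.25 p [ 0.5793 -0.0252  0.2225] yaw 1.0287 tilt deg 0.03 q [ 0.88  0.5  -1.23  1.54  0.47  1.43 -0.91] F [-0.2 -1.1  0.7] gap 0.699
world d mm [  -0.3    1.7 -137.9] in present tool axes [  1.4  -1.2 137.9] in target tool axes [  1.3  -1.1 137.9] rotvec deg [ 0.02  0.01 -0.07]
```

View pics/s10.png

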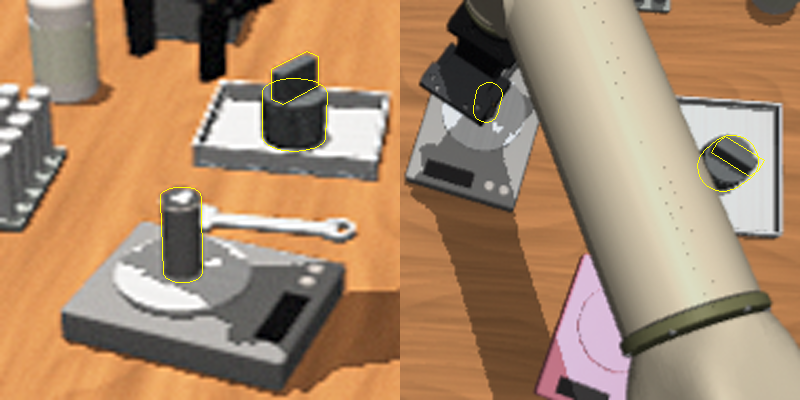

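Side view: the cell stands upright at mid-pan (180,235) and the cap upright in the tray (295,110). Both match the upright models, and the wrench lies in its place. In the top view the arm hides the cell. Handing in.

```bash
python3 -c "
from plant import *
print(sign_off())"
```

```text
the job is handed in; nothing more can be done
None
```

The canister is open: the cap stands upright in the tray and the battery cell stands upright on the grey scale's pan. I handed the job in at about 28 s; the hand-in gave no verdict.

**What I did:** I gripped the cap's bar and pressed it 7 mm down at about 12 N. I turned it 1.05 rad counter-clockwise, eased it up and lifted it off. I set it down and released it near the tray's centre at about (0.533, -0.346). I then pulled the cell straight up and set it on the pan at (0.5795, -0.025), which is within about 2 mm of the measured pan centre.

**Last checks:** In the side view both objects matched the outlines of upright models at those places, and the gripper was open about 70 mm clear above the cell.

**Not fully confirmed, or disagreed:**
- In the last top view the arm hid the cell, so its final pose rests on the side view and the touchdown force and height alone.
- I did not re-measure the screwdriver and wrench at the end. The wrench looked unmoved in the last side view; the screwdriver was outside that crop but unmoved when I lifted the cell.
- The outline fits disagreed on the cap's starting yaw (0 to -0.16 rad), so I used the plate and bar edges (-0.018 rad), and the grip bore that out.

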